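# Press the tag holder behind the shelf lip and keep it home

## Robot

A 6-joint arm with a two-finger parallel gripper is mounted at the origin on the work surface. World frame = base frame: x ahead of the robot, y to its left, z up, the work surface at z = 0. Lengths are in m, angles in rad, forces in N, time in s.
With the tool pointing down it reaches from about 0.275 to 0.825 m from the base axis. Payload 5.2 kg.
Tool frame: the origin (TCP) lies at the very end of the fingers, on their centre line; the grasp point (between the pads) lies 19 mm behind it (r.grip_point_offset is the distance from the TCP to the grasp point, in m); z points along the fingers, y is the direction in which the jaws open and shut (so a half turn about z gives the same grasp; the last joint's range is limited). The gripper opens to 93 mm and grips with 3 to 60 N. Pads are 15 mm wide; open, the fingers measure 128 mm over their backs; the gripper's body (75 mm by 188 mm) begins 65 mm behind the grasp point.
Start: joints at [-1.529, 0.259, 1.535, -0, 1.348, -0.203], TCP at [0.133, -0.534, 0.219] pointing down, gripper open.
Joint ranges: [-3.14, 3.14], [-0.91, 2.08], [0.19, 2.58], [-1.22, 4.36], [0.22, 2.71], [-3.12, 3.12]. Speed limits (rad/s): [2.57, 2.57, 3.14, 3.14, 3.14, 3.14].

## Interface

Orientations are given as a rotation vector (axis times angle).
In Python, from workcell import readout, optics, job, r gives the robot as it stands.
- The arm moves only by the shell command python3 -m pendant 'ROWS' [FORCE]. ROWS is JSON, a list of rows, each a list of 3 entries, a list of its own where there are three numbers: the closure, from -1 (fully open) to 1 (shut), then the shift along the world's x, y, z as a fraction of full scale, then the turn about the world's z as a fraction of full scale. In form: [[grip, [x, y, z], yaw], ...]. A call has 1 to 5 rows; each row shifts and turns the commanded pose from where the row before left it; what a row does not reach is not made up. Full scale, the value 1, is 50 mm for a shift and 180 degrees for a turn. A row lasts 1/10 s, in which the tool goes at most 50 mm and 8.59 degrees, less where a joint would pass 70% of its speed; a pose out of reach is approached as far as the arm can. A call with a number of a shift or a turn outside -1 to 1 is refused whole. A call with a gripper value outside its range is refused whole. The fingers move at their own pace and stop on an object; FORCE is the grip in N (left out, the last holds). Time passes only in rows, so rows that do not move let the fingers close. It gives the time, the measured TCP pose, the force and the opening at its end, in the units of the state.
- readout.get_state(): the state, without advancing time (a new reading comes with each control period).
- optics.read_camera(name): name is "scene" or "top" or "wrist"; returns the picture (400x640x3 uint8, red, green, blue); there is no depth.
- optics.camera_model(name): a dict with "fx", "fy", "cx", "cy" (pixels), "T" (4x4, takes a point from camera to world coordinates); the wrist camera has in their place "T_tool_cam" (4x4, takes a point from camera to tool coordinates, whose origin is the TCP and whose axes are the flange's). Camera axes: x right, y down, z forward; pixel columns grow to the right and rows downward; lengths in m; the calibration is good to about 2 mm. A picture is of the moment at which its call begins: read the wrist's pose just before it. camera_model takes no time and is no camera call.
- job.finish_job(): hands the job in, once; it reports no verdict.
The state is a dict: "t": time; "q": joint angles; "dq": joint speeds; "tau": joint torques, N m; "position": TCP position; "orientation": TCP orientation; "wrist_force": force on the tool from outside, world axes, zero at the start; "wrist_torque": the same for the moment, N m; "gripper_width": finger opening in m.
Only numpy, scipy, OpenCV 4.12 (cv2) and the standard library are available. Lean on these libraries where they do the work, as an engineer would, in place of code of your own. Each camera call takes 0.05 s, during which the arm holds its last target.

## Task

Take the wide tag holder out of the slotted stand and push it, upright and blade down, behind the steel lip of the one empty bay on the front edge of the low instrument shelf, feeling for the spring strip at the bottom of the bay and pressing until the strip is all the way down, firmly but without ramming it. The strip pops the holder back up if you let go, so finish while still holding the holder pressed fully home, with neither grip nor pressure released. Leave the narrow tag holder and everything else where it is.

Things in the scene. Friction and masses are not known exactly. Their poses are not given: they have to be found in the camera images.
- holder_center (a point): Centre (half-way up) of the wide tag holder, a loose grey plastic plate, paper windows on both like faces, 40-85 g: 70 mm wide (y axis), 80 tall (z, up). Lower 32 mm: a blade 6 mm thick (x axis); upper 48 mm: a frame 10 mm thick, to pinch across its faces (along x) about 16 mm above this point. Starts upright in a slot of the stand, blade down, lower edge 10 mm above the bench.
- bay_mouth (a point): Centre of the empty bay's mouth, level with its top edges, 62 mm above the bench. +x points out through the lip, away from the shelf, y along the lip. Slot 10 mm wide (x), 86 long (y); its long sides flare to about 20 mm over the top 8 mm. The spring strip's top lies 18 mm below the mouth when free, 26 when pressed; a fully home holder has its centre 14 mm above this point.
- riser: Low fixed shelf, 360 mm long (y), deck 150 mm deep and 58 mm above the bench. Origin on the bench under the middle of its row of three bays, 110 mm apart along y on its +x front edge; slots run along y. Two bays (either end or middle) already carry a fixed 70 mm wide holder that stands 54 mm above the mouth; one is empty.
- strip (a joint): Spring strip in the empty bay: 0 = free (up), 0.008 m = pressed down to its stop. It needs 4 N to start moving and 8 N at the stop, and springs back up if let go.
- stand_top (a point): Centre of the top face of the fixed slotted stand, 34 mm above the bench; white block 70 (x) by 190 (y) by 34 mm with two slots, 8 mm wide in x, 76 mm long, 24 mm deep, centred 48 mm either side of this point along y. One holds the wide holder, the other the narrow one.
- narrow_center (a point): Centre of the narrow tag holder, same shape and height as the wide one but only 40 mm wide, in the stand's other slot; leave it.
- jar_center (a point): Centre of a lidded jar, 48 mm diameter, 65 mm tall, on the shelf deck; leave it.
- cup_center (a point): Centre of a steel cup, 52 mm diameter, 60 mm tall, on the shelf deck; leave it.
- ferrule_center (a point): Centre of a steel pipe ferrule ring, 64 mm diameter, 22 mm tall, on the bench; leave it.
- funnel_center (a point): Centre of a steel funnel standing mouth down, 68 mm diameter, 75 mm tall, on the bench; leave it.
- driver_grip (a point): Handle of a screwdriver lying on the bench; leave it.
- knob_center (a point): Centre of a black clamp knob, 42 mm diameter, 32 mm tall, on the bench; leave it.
Not all that is in view belongs to the job. Leave any yellow look-alike of the part that bears holder_center alone.

How it is judged:
On the way, in this order (a step that is already met when the one before it is completed fails the run):
1. the wide holder is lifted clear of the stand in the gripper (height (world z) of holder_center above 0.11 m and contact force between the fingers and holder above 1 N), for 0.1 s.
2. its blade is behind the lip of the empty bay, at least 8 mm below the mouth (x of holder_center in the frame of bay_mouth between -0.006 and 0.006 m and y of holder_center in the frame of bay_mouth between -0.012 and 0.012 m and angle between holder_center's own z axis and vertical below 0.12 rad and angle between the x axis of holder_center and the x axis of bay_mouth, either way round below 0.15 rad and z of holder_center in the frame of bay_mouth below 0.032 m), for 0.1 s.
At the end, for the whole second after the job is handed in: The wide holder stands upright (within 0.12 rad) in the empty bay, in line with the lip (0.15 rad), centred within 6 mm across and 12 mm along it, pressed to within 3 mm of fully home with the spring strip down by more than 6 of its 8 mm, and the fingers still bear on the holder with more than 4 N (x of holder_center in the frame of bay_mouth between -0.006 and 0.006 m and y of holder_center in the frame of bay_mouth between -0.012 and 0.012 m and angle between holder_center's own z axis and vertical below 0.12 rad and angle between the x axis of holder_center and the x axis of bay_mouth, either way round below 0.15 rad and z of holder_center in the frame of bay_mouth between 0.009 and 0.017 m and value of joint strip above 0.006 m and contact force between the fingers and holder above 4 N); the arm keeps its last pose, push and grip.
It fails at once if the holder is rammed onto the strip with more than 70 N (contact force between holder and strip above 70 N).
It fails at once if the narrow holder or another bystander is moved by more than 30 mm (distance of any of narrow_center, jar_center, cup_center, ferrule_center, funnel_center, driver_grip, knob_center from where it was at the start of the episode above 0.03 m).
It also fails if it takes over 42 s, if anything falls off the work surface, if the arm or the gripper's body presses on something with over 40 N, if the wrist force passes 120 N, or if a joint passes its speed limit or range.

## Working session

There is one attempt and no reset: what is moved stays moved. The work goes in short steps, Python scripts to look and compute and a shell command to move; the robot and the scene stay as the last step left them, time stands still between calls to the robot, and variables do not carry over. Pictures are saved under pics/ and viewed, and the job is handed in when it is done.

```bash
ls; mkdir -p pics; python3 - <<'E'
from workcell import readout, optics, job, r
import cv2, numpy as np
print(readout.get_state())
for n in ("scene","top"):
    im=optics.read_camera(n); cv2.imwrite(f"pics/{n}0.png",im[:,:,::-1])
    m=optics.camera_model(n); print(n,m)
print(optics.camera_model("wrist"))
E
```

```text
pics
{'t': 0.0, 'q': array([-1.52878819e+00,  2.59339920e-01,  1.53609155e+00, -1.33954045e-05,
        1.34800781e+00, -2.02791195e-01]), 'dq': array([-0.00099497, -0.00158223,  0.0001494 ,  0.00037223, -0.00110894,
        0.00021473]), 'tau': array([ 1.20686759e-04, -4.37300348e+01, -2.84004092e+01,  7.20296544e-02,
        4.15455073e-02, -1.43368347e-04]), 'position': array([ 0.13329772, -0.53302764,  0.21781598]), 'orientation': array([-3.11626034e+00, -3.83350231e-01, -2.12363801e-04]), 'wrist_force': array([ 0.1602106 , -0.06480351,  0.04625208]), 'wrist_torque': array([ 0.01677431,  0.03914106, -0.0235506 ]), 'gripper_width': 0.09290582835719845}
scene {'fx': 397.9239496196041, 'fy': 397.9239496196041, 'cx': 318.76221233914777, 'cy': 198.34683588379093, 'T': array([[ 0.43628164,  0.56672621, -0.69891325,  1.18596621],
       [ 0.89973248, -0.28496493,  0.33056988, -0.22635339],
       [-0.01182315, -0.77305653, -0.63422694,  0.6554308 ],
       [ 0.        ,  0.        ,  0.        ,  1.        ]])}
top {'fx': 514.7236021004735, 'fy': 514.7236021004735, 'cx': 323.0337749858311, 'cy': 206.0800064507929, 'T': array([[-0.02803681, -0.98345755,  0.17895583,  0.33089022],
       [-0.99930234,  0.03199439,  0.01926661,  0.06273783],
       [-0.02467348, -0.1782908 , -0.98366844,  1.29588112],
       [ 0.        ,  0.        ,  0.        ,  1.        ]])}
{'fx': 351.0726547710181, 'fy': 351.0726547710181, 'cx': 321.2331389554046, 'cy': 201.51322736588912, 'T_tool_cam': array([[ 7.27692106e-04, -9.68629412e-01, -2.48508615e-01,
         6.83344240e-02],
       [ 9.99999697e-01,  7.73401139e-04, -8.63036657e-05,
         1.39779531e-03],
       [ 2.75793115e-04, -2.48508477e-01,  9.68629682e-01,
        -1.66386580e-01],
       [ 0.00000000e+00,  0.00000000e+00,  0.00000000e+00,
         1.00000000e+00]])}
```

View pics/scene0.png

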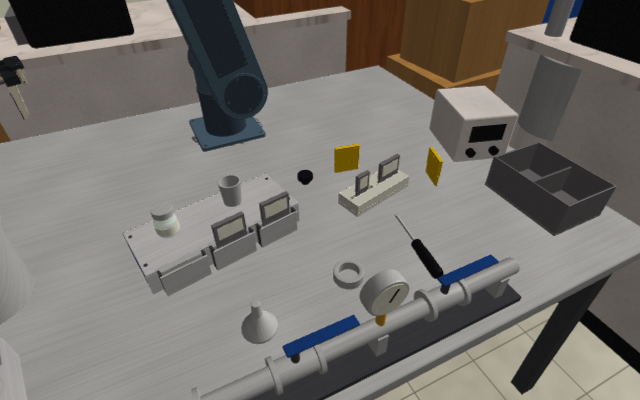

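View pics/top0.png

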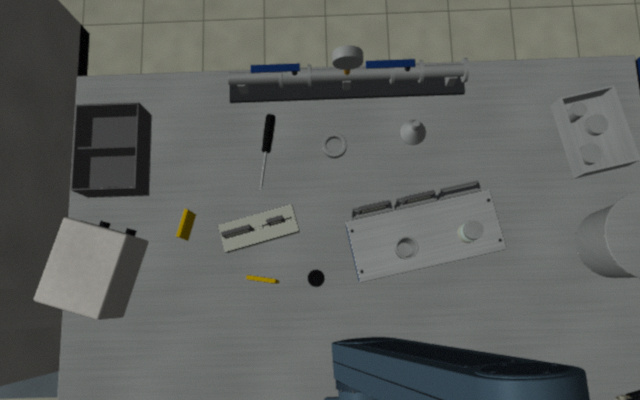

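The wide holder stands in the slot near top-view pixel (237,231), with the narrow one at (276,220). The empty bay is the right one in the top view (460,188), which is at the left in the scene view (185,270). I'll zoom in.

```bash
python3 - <<'E'
import cv2, numpy as np
t=cv2.imread("pics/top0.png"); s=cv2.imread("pics/scene0.png")
a=cv2.resize(t[190:265,205:315],(792,540),interpolation=cv2.INTER_CUBIC)
b=cv2.resize(t[170:290,335:515],(780,520),interpolation=cv2.INTER_CUBIC)
c=cv2.resize(s[180:300,115:305],(792,500),interpolation=cv2.INTER_CUBIC)
for n,i in zip("abc",(a,b,c)): cv2.imwrite(f"pics/z{n}.png",cv2.convertScaleAbs(i,alpha=1.5))
E
```

```text
(no output)
```

View pics/za.png

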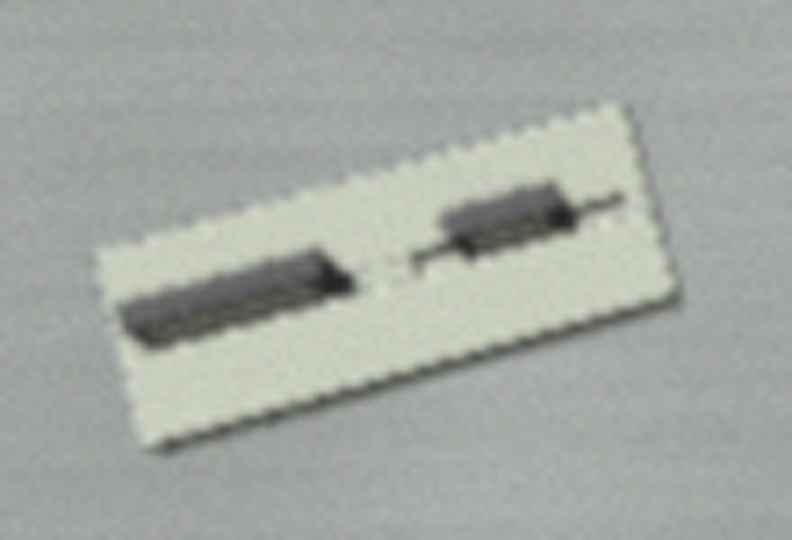

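View pics/zb.png

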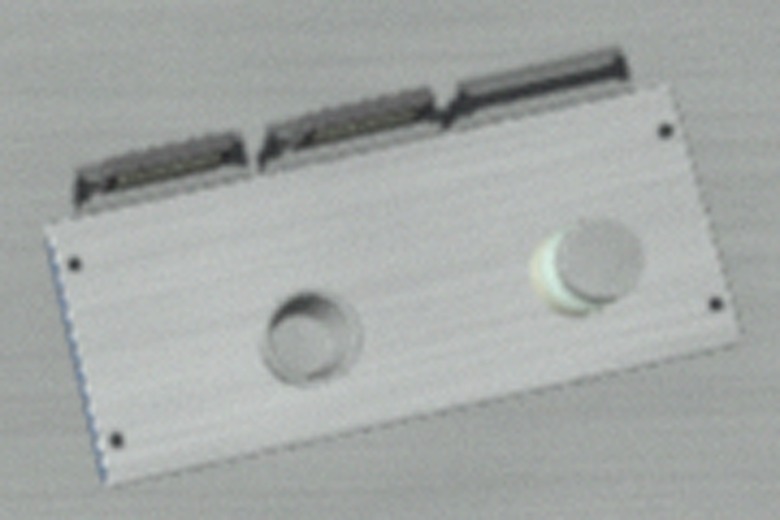

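View pics/zc.png

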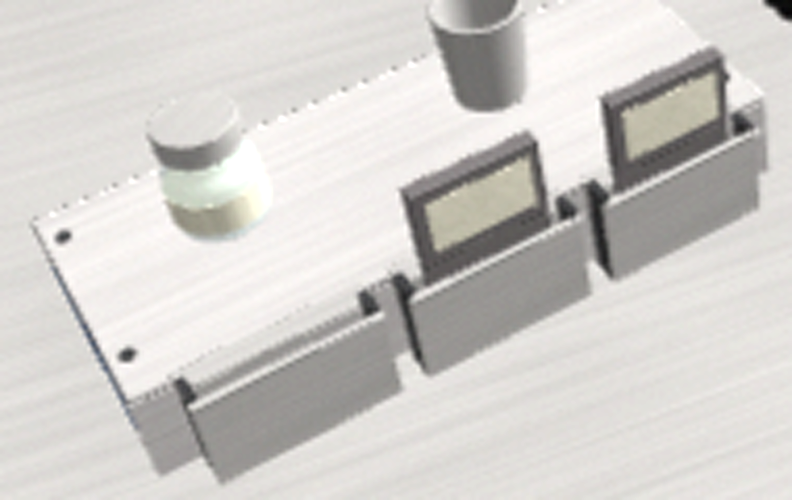

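```bash
cat > h.py <<'E'
import numpy as np, cv2
from workcell import readout, optics
from scipy.spatial.transform import Rotation as R
def ray(name,uv,st=None):
    m=optics.camera_model(name)
    if name=="wrist":
        T=np.eye(4);T[:3,:3]=R.from_rotvec(st["orientation"]).as_matrix();T[:3,3]=st["position"];T=T@m["T_tool_cam"]
    else: T=m["T"]
    d=T[:3,:3]@np.array([(uv[0]-m["cx"])/m["fx"],(uv[1]-m["cy"])/m["fy"],1.])
    return T[:3,3],d
def onz(name,uv,z,st=None):
    o,d=ray(name,uv,st); return o+d*(z-o[2])/d[2]
def proj(name,p,st=None):
    m=optics.camera_model(name)
    if name=="wrist":
        T=np.eye(4);T[:3,:3]=R.from_rotvec(st["orientation"]).as_matrix();T[:3,3]=st["position"];T=T@m["T_tool_cam"]
    else: T=m["T"]
    c=T[:3,:3].T@(np.asarray(p)-T[:3,3]); return np.array([m["fx"]*c[0]/c[2]+m["cx"],m["fy"]*c[1]/c[2]+m["cy"]])
E
python3 - <<'E'
from h import *
np.set_printoptions(precision=4,suppress=True)
S=[np.array(onz("top",(205+(x+.5)/7.2-.5,190+(y+.5)/7.2-.5),.034)) for x,y in [(97,250),(622,103),(678,292),(148,450)]]
D=[np.array(onz("top",(335+(x+.5)/4.333-.5,170+(y+.5)/4.333-.5),.058)) for x,y in [(45,228),(672,88),(740,345),(105,485)]]
for n,P in(("stand",S),("deck",D)):
    P=np.array(P);print(n,P[:,:2].tolist(),P.mean(0)); print([np.linalg.norm(P[i]-P[(i+1)%4]) for i in range(4)])
    e=(P[0]-P[1])+(P[3]-P[2]); print("long axis angle(from +y)",np.degrees(np.arctan2(-e[0],e[1])))
# wide holder top face z=.09
W=[onz("top",(205+x/7.2-.43,190+y/7.2-.43),.09) for x,y in [(120,305),(322,250),(352,275),(150,345)]]
print(np.array(W))
B=[onz("top",(335+x/4.333-.4,170+y/4.333-.4),.062) for x,y in [(455,104),(624,62)]]
print("dark slot",np.array(B))
E
```

```text
stand [[0.5229102538340185, 0.35001980554715856], [0.5686625704738949, 0.16740769503881126], [0.5019768767987844, 0.14925503482986283], [0.45318271883961325, 0.33189136994890456]] [0.5117 0.2496 0.034 ]
[np.float64(0.18825636080151015), np.float64(0.06911223345828296), np.float64(0.18904206081361752), np.float64(0.07204560578991646)]
long axis angle(from +y) 14.51276237955641
deck [[0.5145042678309799, 0.03476718847411143], [0.5829007232787106, -0.3205511646972382], [0.43726426957524367, -0.34535764989355244], [0.37104690345203567, 0.006966046971949955]] [ 0.4764 -0.156   0.058 ]
[np.float64(0.3618414116960818), np.float64(0.1477340121810716), np.float64(0.35849229691761775), np.float64(0.14612637976551798)]
long axis angle(from +y) 10.7706131030166
[[0.4958 0.3295 0.09  ]
 [0.512  0.2627 0.09  ]
 [0.5034 0.2528 0.09  ]
 [0.4823 0.3195 0.09  ]]
dark slot [[ 0.577  -0.1976  0.062 ]
 [ 0.5979 -0.2938  0.062 ]]
```

```bash
python3 -m pendant '[[-1,[0.75,0.48,0],0.042],[-1,[0.75,0.48,0],0.042],[-1,[0.75,0.48,0],0.042],[-1,[0.75,0.48,0],0.042],[-1,[0.75,0.48,0],0.042]]'
python3 -m pendant '[[-1,[0.75,0.48,0],0.042],[-1,[0.75,0.48,0],0.042],[-1,[0.75,0.48,0],0.042],[-1,[0.75,0.48,0],0.042],[-1,[0.75,0.48,0],0.042]]'
python3 -m pendant '[[-1,[0.75,0.48,0],0.042],[-1,[0.75,0.48,0],0.042],[-1,[0,0,0],0],[-1,[0,0,0],0],[-1,[0,0,0],0]]'
python3 - <<'E'
from h import *
st=readout.get_state(); im=optics.read_camera("wrist"); cv2.imwrite("pics/w1.png",im[:,:,::-1])
import pickle; pickle.dump(st,open("w1.pkl","wb")); print(st["position"],st["orientation"],st["q"],st["wrist_force"])
E
```

```text
t: 0.6
position: [0.3219, -0.4123, 0.2183]
orientation: [-2.822, -1.38, -0.0]
wrist_force: [0.3, -0.4, -0.7]
gripper_width: 0.0934
t: 1.1
position: [0.5095, -0.2921, 0.2183]
orientation: [-2.222, -2.22, 0.0]
wrist_force: [1.2, -0.7, -0.3]
gripper_width: 0.093
t: 1.6
position: [0.5824, -0.246, 0.2182]
orientation: [-1.919, -2.486, 0.001]
wrist_force: [-0.5, -0.1, 0.2]
gripper_width: 0.0932
[ 0.58241123 -0.24599977  0.21818412] [-1.91905147e+00 -2.48585430e+00  9.96446302e-04] [-5.75496116e-01  4.07996616e-01  1.32257979e+00 -5.43225743e-04
  1.41223797e+00 -8.31354329e-01] [-0.47607485 -0.09192444  0.1993174 ]
```

View pics/w1.png

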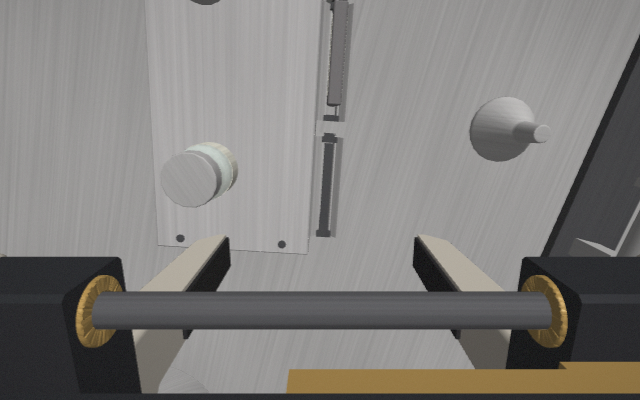

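The empty bay shows as a dark slot from about (330,137) to (323,236), and the funnel is at (505,128). I'll zoom in on the bay.

```bash
python3 - <<'E'
from h import *
t=cv2.imread("pics/w1.png")
cv2.imwrite("pics/w1z.png",cv2.convertScaleAbs(cv2.resize(t[120:260,280:370],None,fx=4.2,fy=4.2,interpolation=cv2.INTER_CUBIC),alpha=1.6))
g=cv2.cvtColor(t,cv2.COLOR_BGR2GRAY)
for y in (150,165,180,195,210,225): print(y,g[y,308:346].tolist())
E
```

```text
150 [168, 168, 173, 170, 153, 132, 127, 138, 147, 147, 143, 145, 147, 153, 160, 152, 107, 73, 73, 73, 73, 74, 73, 74, 75, 107, 152, 144, 116, 117, 114, 115, 116, 120, 139, 152, 153, 156]
165 [170, 173, 168, 157, 138, 126, 133, 147, 150, 144, 144, 147, 151, 158, 149, 106, 75, 70, 74, 72, 72, 72, 74, 77, 107, 151, 144, 115, 117, 113, 114, 117, 122, 139, 154, 153, 157, 158]
180 [172, 166, 160, 144, 127, 133, 147, 148, 146, 147, 149, 150, 157, 148, 106, 72, 72, 72, 73, 71, 72, 74, 74, 107, 151, 143, 119, 116, 114, 114, 120, 125, 146, 153, 153, 155, 154, 157]
195 [169, 162, 144, 126, 130, 143, 148, 146, 146, 149, 151, 156, 146, 98, 69, 72, 71, 68, 72, 71, 74, 79, 106, 141, 135, 119, 117, 116, 117, 118, 127, 152, 154, 158, 159, 157, 154, 157]
210 [164, 151, 129, 133, 143, 149, 146, 147, 149, 151, 156, 145, 98, 69, 69, 70, 71, 69, 70, 72, 78, 114, 154, 132, 118, 117, 116, 116, 118, 127, 150, 154, 156, 156, 156, 156, 155, 151]
225 [149, 126, 129, 139, 148, 146, 145, 149, 149, 155, 140, 72, 72, 72, 73, 71, 72, 73, 72, 75, 112, 150, 123, 118, 118, 115, 116, 121, 133, 151, 153, 156, 153, 154, 156, 152, 154, 154]
```

View pics/w1z.png

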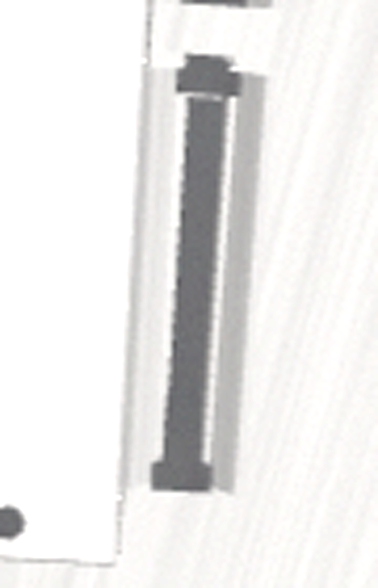

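```bash
python3 - <<'E'
from h import *
import pickle
np.set_printoptions(precision=4,suppress=True)
st=pickle.load(open("w1.pkl","rb"))
g=cv2.cvtColor(cv2.imread("pics/w1.png"),cv2.COLOR_BGR2GRAY).astype(float)
P=[]
for y in range(148,226):
    w=np.arange(312,340); v=g[y,312:340]; m=v<95
    P.append([w[m].mean(),y])
P=np.array(P); l=np.polyfit(P[:,1],P[:,0],1); print("fit",l,(P[:,0]-np.polyval(l,P[:,1])).std())
col=lambda y:np.polyval(l,y)
for z in (.044,.054): 
    a=onz("wrist",(col(150),150),z,st);b=onz("wrist",(col(224),224),z,st); e=a-b; print(z,a,b,"ang",np.degrees(np.arctan2(-e[0],e[1])))
print(g[125:150,330].astype(int).tolist()); print(g[222:245,321].astype(int).tolist()); print("caps side",g[125:150,325].astype(int).tolist(),g[222:245,328].astype(int).tolist())
for y in (133,137,143,229,237):
    print(y,[onz("wrist",(col(y),y),z,st)[:2] for z in(.044,.054,.062)])
# deck corners, other bay, jar
for uv in [(158,245),(307.5,253.5)]: print("deckcorner",onz("wrist",uv,.058,st))
E
```

```text
fit [ -0.0709 339.0773] 0.1874350191338566
0.044 [ 0.5809 -0.2141  0.044 ] [ 0.5951 -0.2879  0.044 ] ang 10.92050366387704
0.054 [ 0.5804 -0.2131  0.054 ] [ 0.5942 -0.2847  0.054 ] ang 10.920503663877069
[158, 157, 157, 158, 160, 161, 162, 162, 96, 72, 71, 71, 72, 72, 71, 72, 71, 95, 97, 73, 74, 73, 75, 74, 71]
[67, 71, 73, 72, 72, 73, 73, 72, 74, 73, 69, 73, 72, 71, 72, 156, 156, 154, 155, 154, 152, 151, 153]
caps side [161, 159, 158, 160, 159, 159, 157, 141, 76, 71, 73, 74, 73, 71, 74, 73, 74, 131, 79, 73, 75, 72, 72, 74, 73] [106, 104, 112, 112, 111, 121, 121, 122, 86, 73, 71, 71, 68, 70, 70, 133, 154, 155, 155, 158, 156, 156, 159]
133 [array([ 0.5778, -0.1982]), array([ 0.5774, -0.1977]), array([ 0.5771, -0.1973])]
137 [array([ 0.5785, -0.2019]), array([ 0.5781, -0.2013]), array([ 0.5778, -0.2008])]
143 [array([ 0.5796, -0.2075]), array([ 0.5792, -0.2067]), array([ 0.5788, -0.2061])]
229 [array([ 0.5961, -0.2931]), array([ 0.5952, -0.2898]), array([ 0.5945, -0.2872])]
237 [array([ 0.5978, -0.3017]), array([ 0.5968, -0.2981]), array([ 0.596 , -0.2953])]
deckcorner [ 0.4409 -0.3462  0.058 ]
deckcorner [ 0.5866 -0.3173  0.058 ]
```

The bay mouth comes out at (0.587, -0.247) with a yaw of 10.9°. The top view and the riser geometry agree to about 1 mm. Next I'll move over the stand.

```bash
python3 -m pendant '[[-1,[-0.13,0.83,0],0],[-1,[-0.13,0.83,0],0],[-1,[-0.13,0.83,0],0],[-1,[-0.13,0.83,0],0],[-1,[-0.13,0.83,0],0]]'
python3 -m pendant '[[-1,[-0.13,0.83,0],0],[-1,[-0.13,0.83,0],0],[-1,[-0.13,0.83,0],0],[-1,[-0.13,0.83,0],0],[-1,[-0.13,0.83,0],0]]'
python3 -m pendant '[[-1,[-0.13,0.83,0],0],[-1,[-0.13,0.83,0],0],[-1,[0,0,0],0],[-1,[0,0,0],0],[-1,[0,0,0],0]]'
python3 - <<'E'
from h import *
st=readout.get_state(); im=optics.read_camera("wrist"); cv2.imwrite("pics/w2.png",im[:,:,::-1])
import pickle; pickle.dump(st,open("w2.pkl","wb")); print(st["position"],st["orientation"],st["q"],st["wrist_force"])
E
```

```text
t: 2.15
position: [0.5497, -0.0381, 0.219]
orientation: [1.922, 2.484, 0.0]
wrist_force: [0.1, 0.4, -0.1]
gripper_width: 0.093
t: 2.65
position: [0.5177, 0.1694, 0.2191]
orientation: [1.922, 2.485, 0.001]
wrist_force: [0.2, -0.4, -0.8]
gripper_width: 0.0929
t: 3.15
position: [0.5056, 0.2507, 0.2188]
orientation: [1.92, 2.486, -0.001]
wrist_force: [0.1, -1.3, 0.4]
gripper_width: 0.093
[0.5056081  0.25065799 0.21875518] [ 1.92017307e+00  2.48585700e+00 -7.40588638e-04] [ 2.63069322e-01  2.84379974e-01  1.49979378e+00 -6.87969678e-04
  1.35750013e+00  7.83490776e-03] [ 0.11652363 -1.34947823  0.35350299]
```

View pics/w2.png

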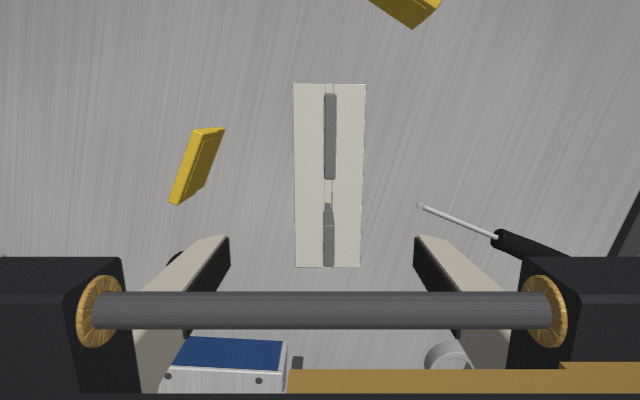

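The stand's top face spans (293,84) to (366,84) and (295,267) to (360,267). The wide holder's top edge runs from (330,95) to (330,179), and the narrow holder is below it at (328,235).

```bash
python3 - <<'E'
from h import *
import pickle
np.set_printoptions(precision=4,suppress=True)
st=pickle.load(open("w2.pkl","rb"))
g=cv2.cvtColor(cv2.imread("pics/w2.png"),cv2.COLOR_BGR2GRAY).astype(int)
for y in (88,95,110,130,150,170,176): print(y,g[y,318:342].tolist())
print(g[86:102,330].tolist(),g[172:188,330].tolist())
P=np.array([[318+np.flatnonzero(g[y,318:342]<140).mean(),y] for y in range(100,176)])
l=np.polyfit(P[:,1],P[:,0],1);print(l)
a=onz("wrist",(np.polyval(l,95),95),.09,st);b=onz("wrist",(np.polyval(l,179.5),179.5),.09,st);e=a-b
print(a,b,(a+b)/2,np.linalg.norm(e),np.degrees(np.arctan2(-e[0],e[1])))
C=np.array([onz("wrist",u,.034,st) for u in [(293,84),(366,84),(360.5,267),(295,267)]]);print(C,C.mean(0))
c=C.mean(0);e=(C[0]-C[3]+C[1]-C[2]);e/=np.linalg.norm(e);print("slot",c+.048*e,np.degrees(np.arctan2(-e[0],e[1])))
E
```

```text
88 [183, 184, 184, 185, 185, 182, 179, 169, 184, 183, 184, 185, 184, 182, 177, 159, 172, 186, 185, 187, 185, 186, 185, 184]
95 [183, 186, 184, 185, 185, 177, 138, 103, 115, 116, 116, 116, 117, 117, 116, 116, 118, 122, 146, 184, 185, 185, 185, 184]
110 [184, 185, 187, 184, 181, 155, 116, 97, 110, 110, 112, 111, 114, 110, 109, 111, 111, 113, 139, 185, 183, 184, 185, 184]
130 [184, 185, 184, 185, 180, 147, 93, 100, 111, 110, 111, 110, 109, 110, 109, 110, 110, 112, 145, 182, 183, 183, 182, 184]
150 [183, 181, 185, 182, 178, 153, 102, 100, 108, 109, 109, 108, 110, 112, 110, 110, 110, 120, 159, 183, 183, 182, 184, 182]
170 [184, 185, 185, 184, 183, 163, 80, 100, 106, 109, 109, 109, 108, 109, 109, 109, 107, 132, 183, 183, 182, 182, 182, 182]
176 [184, 182, 184, 182, 184, 165, 86, 101, 107, 107, 108, 109, 108, 109, 108, 108, 111, 143, 184, 183, 183, 182, 183, 183]
[183, 186, 184, 184, 184, 185, 184, 138, 129, 117, 112, 112, 113, 111, 110, 114] [110, 109, 109, 108, 108, 108, 88, 118, 182, 181, 181, 180, 183, 180, 181, 182]
[ -0.0071 330.5338]
[0.4919 0.3297 0.09  ] [0.5093 0.2628 0.09  ] [0.5006 0.2963 0.09  ] 0.0691362471515582 14.598303466584216
[[0.4561 0.3332 0.034 ]
 [0.5232 0.3508 0.034 ]
 [0.5711 0.1682 0.034 ]
 [0.5023 0.1502 0.034 ]] [0.5132 0.2506 0.034 ]
slot [0.5012 0.297  0.034 ] 14.43437403070945
```

```bash
python3 -m pendant '[[-1,[-0.1,0.92,0],0],[-1,[0,0,-0.8],0],[-1,[0,0,-0.8],0],[-1,[0,0,-0.8],0],[-1,[0,0,0],0]]'
python3 -m pendant '[[-1,[0,0,-0.5],0],[-1,[0,0,-0.3],0],[-1,[0,0,-0.24],0],[-1,[0,0,0],0],[-1,[0,0,0],0]]'
```

```text
t: 3.7
position: [0.4968, 0.2953, 0.0934]
orientation: [-1.917, -2.481, 0.015]
wrist_force: [-1.2, 0.2, -0.2]
gripper_width: 0.0931
t: 4.2
position: [0.5013, 0.2982, 0.0479]
orientation: [1.918, 2.487, 0.002]
wrist_force: [0.3, -0.3, -0.2]
gripper_width: 0.0929
```

```bash
python3 -m pendant '[[1,[0,0,0],0],[1,[0,0,0],0],[1,[0,0,0],0],[1,[0,0,0],0],[1,[0,0,0],0]]' 35
python3 -m pendant '[[1,[0,0,0],0],[1,[0,0,0],0],[1,[0,0,0],0],[1,[0,0,0],0],[1,[0,0,0],0]]'
```

```text
t: 4.7
position: [0.5003, 0.2985, 0.0468]
orientation: [1.918, 2.488, 0.0]
wrist_force: [0.6, -0.2, -0.1]
gripper_width: 0.058
t: 5.2
position: [0.5003, 0.2984, 0.0466]
orientation: [-1.918, -2.488, 0.0]
wrist_force: [0.4, 0.1, 0.2]
gripper_width: 0.0179
```

```bash
python3 -m pendant '[[1,[0,0,0],0],[1,[0,0,0],0],[1,[0,0,0],0]]'
python3 -m pendant '[[1,[0,0,0.2],0],[1,[0,0,0.3],0],[1,[0,0,0.5],0],[1,[0,0,0.5],0],[1,[0,0,0.5],0]]'
```

```text
t: 5.5
position: [0.5003, 0.2984, 0.0466]
orientation: [-1.918, -2.488, 0.0]
wrist_force: [-0.5, 0.9, 0.4]
gripper_width: 0.0098
t: 6.0
position: [0.5001, 0.2984, 0.1483]
orientation: [-1.918, -2.488, 0.0]
wrist_force: [0.1, 0.6, -0.0]
gripper_width: 0.0098
```

Grasped with an opening of 9.8 mm, and the holder is clear of the stand. Now I'll carry it over to the bay.

```bash
python3 -m pendant '[[1,[0,0,0.5],0],[1,[0.06,-0.4,0.5],0],[1,[0.13,-0.8,0],0],[1,[0.13,-0.8,0],0],[1,[0.13,-0.8,0],0]]'
python3 -m pendant '[[1,[0.13,-0.8,0],-0.01],[1,[0.13,-0.8,0],-0.011],[1,[0.13,-0.8,0],0],[1,[0.13,-0.8,0],0],[1,[0.13,-0.8,0],0]]'
python3 -m pendant '[[1,[0.13,-0.8,0],0],[1,[0.13,-0.8,0],0],[1,[0.13,-0.8,0],0],[1,[0.13,-0.8,0],0],[1,[0.1,-0.6,0],0]]'
python3 -m pendant '[[1,[0,0,0],0],[1,[0,0,0],0],[1,[0,0,0],0]]'
python3 - <<'E'
from h import *
import pickle
for n in ("wrist","scene","top"):
    st=readout.get_state(); im=optics.read_camera(n); cv2.imwrite(f"pics/{n}3.png",im[:,:,::-1])
    if n=="wrist": pickle.dump(st,open("w3.pkl","wb")); print(st["position"],st["orientation"],st["wrist_force"])
E
```

```text
t: 6.5
position: [0.5228, 0.1573, 0.1978]
orientation: [1.916, 2.488, 0.001]
wrist_force: [1.5, -0.4, -1.4]
gripper_width: 0.0099
t: 7.0
position: [0.5552, -0.0432, 0.1975]
orientation: [1.999, 2.423, 0.001]
wrist_force: [-0.0, -0.1, -0.2]
gripper_width: 0.0099
t: 7.5
position: [0.5862, -0.2342, 0.1973]
orientation: [2.0, 2.422, -0.0]
wrist_force: [-0.1, 0.2, -0.1]
gripper_width: 0.0096
t: 7.8
position: [0.5861, -0.2304, 0.1969]
orientation: [-1.998, -2.424, -0.001]
wrist_force: [0.3, -0.1, -0.4]
gripper_width: 0.0098
[ 0.58607189 -0.23036868  0.19692744] [-1.99776213e+00 -2.42372927e+00 -6.35090693e-04] [ 0.30028353 -0.14795985 -0.37146102]
```

View pics/wrist3.png

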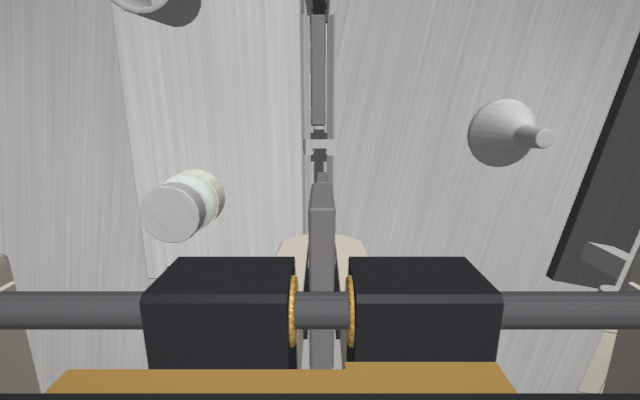

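View pics/scene3.png

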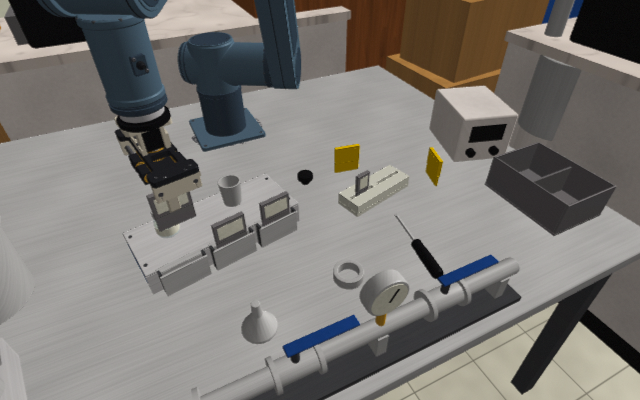

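```bash
python3 - <<'E'
from h import *
import pickle
np.set_printoptions(precision=4,suppress=True)
st=pickle.load(open("w3.pkl","rb"))
i=cv2.imread("pics/wrist3.png");g=cv2.cvtColor(i,cv2.COLOR_BGR2GRAY).astype(int)
for y in (190,200,215,225,235): print(y,g[y,300:345].tolist())
print(g[175:220,321].tolist())
cv2.imwrite("pics/w3z.png",cv2.convertScaleAbs(cv2.resize(i[100:260,270:370],None,fx=3.7,fy=3.7,interpolation=cv2.INTER_CUBIC),alpha=1.6))
x=R.from_rotvec(st["orientation"]).as_matrix(); print(x)
p=onz("wrist",(321.5,208.5),.2404,st); d=p-st["position"]; print(p,d@x[:,0],d@x[:,1])
E
```

```text
190 [191, 182, 162, 141, 147, 161, 166, 165, 161, 163, 154, 103, 106, 117, 122, 121, 122, 121, 121, 119, 121, 121, 122, 120, 120, 123, 123, 122, 123, 121, 119, 115, 128, 162, 170, 173, 173, 176, 176, 172, 171, 176, 179, 178, 177]
200 [193, 183, 170, 142, 145, 157, 165, 167, 153, 125, 97, 107, 118, 122, 122, 122, 122, 122, 121, 123, 121, 123, 120, 122, 122, 124, 123, 121, 122, 122, 123, 122, 116, 125, 153, 174, 174, 172, 173, 177, 177, 175, 175, 174, 172]
215 [191, 187, 173, 150, 143, 153, 165, 158, 109, 97, 104, 115, 120, 121, 122, 120, 120, 121, 121, 122, 119, 120, 120, 122, 122, 122, 120, 120, 121, 122, 122, 121, 120, 116, 117, 142, 177, 178, 173, 174, 174, 177, 177, 175, 171]
225 [191, 187, 171, 147, 141, 152, 164, 157, 116, 94, 104, 115, 120, 120, 119, 121, 120, 121, 122, 121, 120, 122, 122, 121, 121, 122, 123, 121, 120, 122, 122, 120, 119, 116, 121, 146, 174, 174, 175, 176, 175, 174, 169, 170, 172]
235 [195, 194, 196, 196, 196, 196, 195, 189, 154, 92, 105, 113, 120, 119, 119, 119, 120, 120, 120, 121, 121, 120, 121, 120, 119, 120, 123, 120, 122, 121, 121, 120, 119, 113, 132, 180, 195, 194, 196, 196, 193, 196, 192, 189, 186]
[122, 122, 122, 122, 119, 121, 124, 142, 122, 121, 121, 121, 122, 122, 121, 121, 122, 122, 124, 122, 122, 124, 119, 119, 120, 123, 123, 120, 120, 122, 122, 124, 128, 145, 146, 135, 129, 121, 120, 119, 120, 120, 119, 121, 118]
[[-0.1909  0.9816 -0.0002]
 [ 0.9816  0.1909  0.0007]
 [ 0.0008 -0.0001 -1.    ]]
[ 0.5796 -0.1979  0.2404] 0.03315081973113706 -0.00017068919170254462
```

View pics/w3z.png

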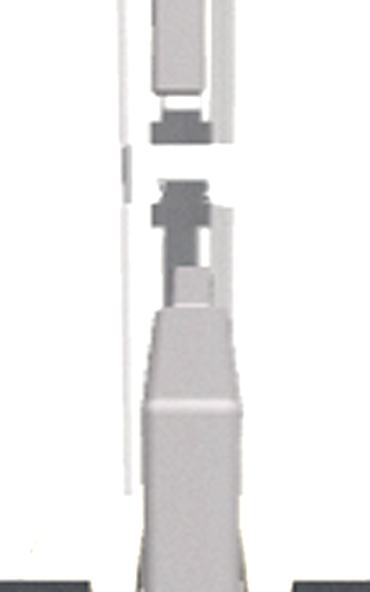

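```bash
python3 - <<'E'
from h import *
import pickle
np.set_printoptions(precision=4,suppress=True)
st=pickle.load(open("w3.pkl","rb"))
g=cv2.cvtColor(cv2.imread("pics/wrist3.png"),cv2.COLOR_BGR2GRAY).astype(int)
x=R.from_rotvec(st["orientation"]).as_matrix()
for y in (150,155,158,163,167,170): print(y,g[y,306:334].tolist())
for y in (163,167,170):
    c=(306+np.flatnonzero(g[y,306:328]<100)).mean(); p=onz("wrist",(c,y),.046,st);d=p-st["position"];print(c,p,d@x[:,0],d@x[:,1])
# line of earlier fit
p0=np.array([.5809,-.2141]);q0=np.array([.5951,-.2879])
for p in(p0,q0):
    d=np.r_[p,.044]-st["position"];print("old",d@x[:,0],d@x[:,1])
for u in ((310.9,195),(332,195)): pass
for y,z in((188,.160),(176,.160)):
    p=onz("wrist",(322.4,y),z,st);d=p-st["position"];print("blade",d@x[:,0],d@x[:,1])
E
```

```text
150 [176, 178, 180, 178, 179, 179, 164, 106, 102, 81, 80, 82, 81, 81, 78, 80, 78, 81, 78, 89, 130, 179, 179, 179, 179, 179, 177, 177]
155 [172, 170, 167, 168, 150, 85, 83, 83, 82, 82, 81, 82, 82, 81, 82, 78, 79, 79, 82, 79, 91, 125, 143, 145, 158, 167, 167, 170]
158 [165, 162, 162, 165, 148, 79, 81, 83, 82, 79, 82, 80, 80, 80, 79, 81, 77, 78, 78, 78, 93, 120, 127, 126, 127, 132, 136, 155]
163 [163, 162, 161, 163, 164, 169, 181, 163, 119, 83, 81, 82, 80, 82, 82, 80, 90, 118, 157, 177, 151, 130, 128, 128, 127, 131, 139, 161]
167 [165, 161, 162, 166, 166, 170, 178, 150, 106, 83, 82, 81, 81, 82, 81, 82, 90, 116, 155, 175, 149, 130, 130, 128, 129, 131, 137, 163]
170 [165, 162, 161, 165, 165, 169, 179, 149, 104, 81, 79, 83, 82, 82, 81, 82, 89, 119, 153, 177, 148, 131, 129, 126, 127, 131, 137, 162]
318.5 [ 0.5793 -0.2093  0.046 ] 0.021890326391667506 -0.0025851814777884236
318.5 [ 0.58   -0.2129  0.046 ] 0.018234415428571626 -0.002589594190765907
318.5 [ 0.5805 -0.2156  0.046 ] 0.015478786507035413 -0.0025929202563145844
old 0.01684071471412333 -0.0019553828555174645
old -0.0583128226813201 -0.002105593806067092
blade 0.023367184714598376 0.0004945261950134304
blade 0.030568392570450208 0.0004833587616490659
```

```bash
python3 -m pendant '[[1,[0.01,-0.3,0],0],[1,[0,0,-0.5],0],[1,[0,0,-0.6],0],[1,[0,0,-0.5],0],[1,[0,0,-0.2],0]]'
python3 -m pendant '[[1,[0,0,0],0],[1,[0,0,0],0],[1,[0,0,0],0]]'
python3 - <<'E'
from h import *
import pickle
for n in ("wrist","scene"):
    st=readout.get_state(); im=optics.read_camera(n); cv2.imwrite(f"pics/{n}4.png",im[:,:,::-1])
    print(st["position"],st["wrist_force"])
s=cv2.imread("pics/scene4.png");w=cv2.imread("pics/wrist4.png")
cv2.imwrite("pics/z4.png",cv2.convertScaleAbs(np.hstack([cv2.resize(s[180:300,130:250],(400,400)),cv2.resize(w[100:260,240:400],(400,400))]),alpha=1.4))
E
```

```text
t: 8.45
position: [0.5854, -0.2463, 0.1039]
orientation: [-1.996, -2.42, 0.001]
wrist_force: [0.6, 0.5, -0.1]
gripper_width: 0.0099
t: 8.75
position: [0.5879, -0.2473, 0.1084]
orientation: [1.997, 2.421, 0.001]
wrist_force: [0.6, -0.6, -0.6]
gripper_width: 0.0101
[ 0.58786125 -0.24729706  0.10839941] [ 0.5524461  -0.55124454 -0.58982683]
[ 0.58779099 -0.24725071  0.10840182] [ 0.22098225 -0.64991613  0.16911108]
```

View pics/z4.png

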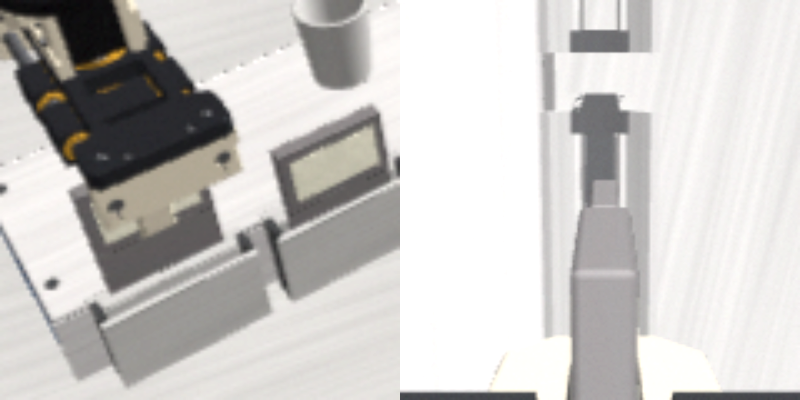

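Aligned to within about 2 mm: the blade is slightly to the right of the strip. I'll correct by -1.8 mm in x and +1.5 mm in y, then feel downward.

```bash
python3 -m pendant '[[1,[-0.036,0.03,0],0],[1,[0,0,-0.1],0],[1,[0,0,-0.1],0],[1,[0,0,0],0],[1,[0,0,0],0]]'
python3 -m pendant '[[1,[0,0,-0.08],0],[1,[0,0,-0.08],0],[1,[0,0,0],0],[1,[0,0,0],0]]'
```

```text
t: 9.35
position: [0.5848, -0.245, 0.0962]
orientation: [-1.998, -2.423, 0.0]
wrist_force: [-0.1, -0.1, -0.9]
gripper_width: 0.0098
t: 9.75
position: [0.5849, -0.245, 0.0884]
orientation: [-1.999, -2.423, 0.0]
wrist_force: [-0.6, -0.1, -1.3]
gripper_width: 0.0098
```

```bash
python3 - <<'E'
from h import *
import pickle
np.set_printoptions(precision=4,suppress=True)
st=readout.get_state(); im=optics.read_camera("wrist"); cv2.imwrite("pics/wrist5.png",im[:,:,::-1]); pickle.dump(st,open("w5.pkl","wb"))
w=cv2.imread("pics/wrist5.png"); cv2.imwrite("pics/z5.png",cv2.convertScaleAbs(cv2.resize(w[120:240,260:380],(600,600),interpolation=cv2.INTER_CUBIC),alpha=1.4))
E
```

```text
(no output)
```

View pics/z5.png

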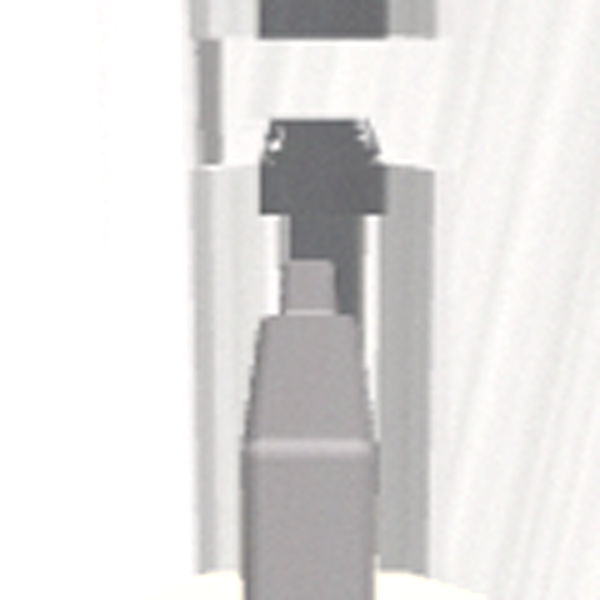

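The blade is about 1.8 mm left of the strip centre, so I'll shift it back and continue.

```bash
python3 -m pendant '[[1,[0.034,0.006,0],0],[1,[0,0,0],0],[1,[0,0,0],0]]'
python3 -m pendant '[[1,[0,0,-0.06],0],[1,[0,0,-0.04],0],[1,[0,0,0],0],[1,[0,0,0],0]]'
```

```text
t: 10.1
position: [0.5868, -0.2448, 0.0888]
orientation: [1.999, 2.424, 0.0]
wrist_force: [0.1, 0.1, 0.5]
gripper_width: 0.01
t: 10.5
position: [0.5866, -0.2448, 0.0835]
orientation: [-1.999, -2.423, 0.0]
wrist_force: [-0.3, -0.6, -0.1]
gripper_width: 0.0095
```

```bash
python3 -m pendant '[[1,[0,0,-0.04],0],[1,[0,0,0],0],[1,[0,0,0],0]]'
python3 -m pendant '[[1,[0,0,-0.04],0],[1,[0,0,0],0],[1,[0,0,0],0]]'
python3 -m pendant '[[1,[0,0,-0.04],0],[1,[0,0,0],0],[1,[0,0,0],0]]'
```

```text
t: 10.8
position: [0.5867, -0.2447, 0.0816]
orientation: [-1.999, -2.423, 0.0]
wrist_force: [-0.2, 0.6, 0.7]
gripper_width: 0.01
t: 11.1
position: [0.587, -0.2449, 0.0802]
orientation: [1.998, 2.423, 0.0]
wrist_force: [-0.5, 0.3, 2.5]
gripper_width: 0.0097
t: 11.4
position: [0.587, -0.245, 0.078]
orientation: [1.999, 2.423, 0.0]
wrist_force: [-0.8, -0.1, 4.0]
gripper_width: 0.0098
```

Contact with the strip at z≈0.080, as predicted. I'll keep pressing in small steps.

```bash
python3 -m pendant '[[1,[0,0,-0.04],0],[1,[0,0,0],0],[1,[0,0,0],0]]'
python3 -m pendant '[[1,[0,0,-0.04],0],[1,[0,0,0],0],[1,[0,0,0],0]]'
python3 -m pendant '[[1,[0,0,-0.03],0],[1,[0,0,0],0],[1,[0,0,0],0]]'
```

```text
t: 11.7
position: [0.587, -0.2449, 0.076]
orientation: [1.999, 2.423, 0.0]
wrist_force: [0.0, 0.6, 4.5]
gripper_width: 0.0099
t: 12.0
position: [0.587, -0.245, 0.0742]
orientation: [1.999, 2.423, 0.0]
wrist_force: [-0.6, -0.1, 6.2]
gripper_width: 0.01
t: 12.3
position: [0.587, -0.245, 0.0728]
orientation: [1.998, 2.423, 0.0]
wrist_force: [-0.1, 1.7, 6.8]
gripper_width: 0.0098
```

```bash
python3 -m pendant '[[1,[0,0,-0.02],0],[1,[0,0,0],0],[1,[0,0,0],0]]'
python3 -m pendant '[[1,[0,0,-0.02],0],[1,[0,0,0],0],[1,[0,0,0],0]]'
```

```text
t: 12.6
position: [0.5871, -0.245, 0.0726]
orientation: [1.998, 2.423, 0.0]
wrist_force: [-2.2, 0.8, 10.9]
gripper_width: 0.01
t: 12.9
position: [0.5871, -0.245, 0.0726]
orientation: [1.998, 2.422, 0.0]
wrist_force: [-3.6, 1.7, 16.0]
gripper_width: 0.0098
```

The strip is on its stop. TCP z is stuck at 0.0726, as predicted for fully home, while the force climbs to 16 N. I'll hold and check.

```bash
python3 -m pendant '[[1,[0,0,0],0],[1,[0,0,0],0],[1,[0,0,0],0],[1,[0,0,0],0],[1,[0,0,0],0]]'
python3 - <<'E'
from h import *
np.set_printoptions(precision=4,suppress=True)
for n in ("scene","wrist"):
    im=optics.read_camera(n); cv2.imwrite(f"pics/{n}6.png",im[:,:,::-1])
s=cv2.imread("pics/scene6.png");w=cv2.imread("pics/wrist6.png")
cv2.imwrite("pics/z6.png",cv2.convertScaleAbs(np.hstack([cv2.resize(s[180:300,130:310],(450,300)),cv2.resize(w[120:240,260:380],(300,300))]),alpha=1.4))
st=readout.get_state();print(st["position"],st["wrist_force"],st["gripper_width"])
g=cv2.cvtColor(w,cv2.COLOR_BGR2GRAY)
E
```

```text
t: 13.4
position: [0.5871, -0.245, 0.0725]
orientation: [1.998, 2.422, 0.0]
wrist_force: [-2.4, 2.2, 16.5]
gripper_width: 0.01
[ 0.5871 -0.245   0.0726] [-3.1209  2.0222 15.9464] 0.009938673095667316
```

View pics/z6.png

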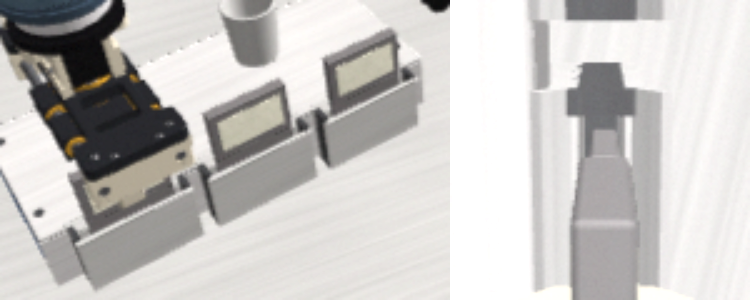

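View pics/scene6.png

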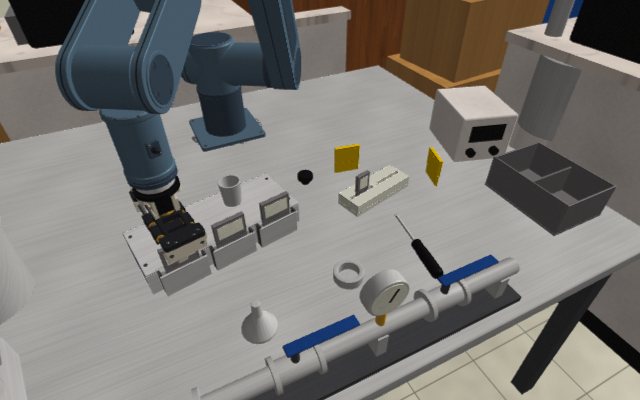

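```bash
python3 - <<'E'
from workcell import readout, job
print(job.finish_job()); st=readout.get_state(); print(st["t"],st["position"],st["wrist_force"],st["gripper_width"])
E
```

```text
the job is handed in; nothing more can be done
None
the job is handed in; nothing more can be done
```

The wide holder is pressed home in the empty bay (the one furthest towards -y) and still gripped. I handed the job in at about 13.5 s; no verdict came back.

- **Grip and carry:** I located the holder and the bay with the top and wrist cameras, gripped across the frame at 35 N and lifted it clear of the stand. On the way down I corrected a 1–3 mm sideways error at the bay twice.
- **Pressing:** I felt the strip at a TCP height of about 0.080 m, then pressed in steps of 2 mm or less. The holder stopped at 0.0726 m, the height predicted for fully home without slip. The force rose through 4–7 N over the strip's travel and then to 16 N on the stop.
- **Last checks:**
  - The reading held steady at about 16 N upward, with 2–4 N sideways and a 9.9 mm opening.
  - The wrist picture showed the blade centred over the strip, and the tool yaw was within about 0.2° of the bay's.
  - I had no direct reading of the strip position or finger force; those are inferred from height, wrist force and opening.
  - In the last scene picture the narrow holder and the other objects look unmoved. The jar was hidden behind the gripper there. I did not check it after pressing, but by the given sizes the gripper body stayed about 30 mm above it.

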